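# Index the selector wheel to yellow and lock it

### The job

Turn the selector wheel by its peg until the yellow sector shows in the blue bracket's window and the lock pin, which rides on the wheel, drops into its hole; feel for it gently, since the wheel then goes hard and the pin must not be strained. Press the pin down, gently, until it is fully home. Then swing the red keeper bar over the pin's head, let go, and leave the other things on the bench where they are.

Things in the scene. Friction and masses are not known exactly. Their poses are not given: they have to be found in the camera images.
- stand: Fixed test stand, grey base plate 280 x 250 x 16 mm, turned up to 0.4 rad. Origin at bench level on the wheel's axis, z up; +x runs from the axis to the blue bracket, a bridge over the rim (16 mm thick, top 62 mm above the bench) with the window and, at x = 64, y = 0 mm, an upright 11 mm guide hole holding the lock pin.
- wheel: Wheel, 208 mm across, top 40 mm above the bench. Origin as the stand's, z up; its angle is its yaw minus the stand's, positive anticlockwise from above. Stiff (about 4 N at the peg), stays where left. It starts at -0.75 to -0.42 rad; yellow is in the window near 0, so turn anticlockwise. The wrong way, at about -1.05 (+-0.1), the pin would fall into the red sector's hole.
- peg (a point): Top end of the wheel's steel drive peg: upright, 13 mm diameter, 50 mm long, rising from the wheel's top face to 90 mm above the bench, at x = -92, y = 0 in the wheel's frame (opposite the yellow sector).
- yellow (a point): Middle of the yellow 40-degree sector on the rim's top, at x = 92 mm in the wheel's frame. Inside the rim is a steel ring with an 11 mm hole per sector at 64 mm radius, in line with its middle but clamped by hand up to 0.1 rad off either way, unmeasured: the exact angle must be felt. The pin falls 4.5 mm; after 1 to 3 mm of play the wheel goes hard.
- window (a point): Centre of the bracket's window (24 mm radially, 40 mm across), level with the bracket's top, 92 mm from the wheel's axis on the stand's +x.
- pin: Loose lock pin, 60 g: steel shaft 10 mm diameter, 31 mm long, chamfered foot, brass head 22 mm diameter and 12 mm high. Origin at the foot, z up. Riding on the wheel the foot is 40 mm above the bench; dropped in its hole 35.5 mm, on a gripping seat that gives way under about 9 N and does not spring back; fully home 31 mm, the head resting on the bracket (head top 74 mm).
- keeper_knob (a point): Top end of the black grip post (12 mm diameter, 32 mm long, upright, top 114 mm above the bench) on the red keeper bar, 30 mm from its pivot. Turned about the pivot by the post, anticlockwise from above to close, about 1.5 N; stays where left. Pinch it from above.
- keeper_pivot (a point): Fixed pivot of the keeper at x = 64, y = -45 mm in the stand's frame. Bar 14 mm wide, 6 mm thick, underside 76 mm above the bench, reaching 55 mm from the pivot. Open it points along the stand's +x (or up to 0.25 rad anticlockwise of it); closed along +y, over the pin's head with 2 mm to spare; a stop lies 0.08 rad beyond. If the pin is not home the bar hits its head.
- fitting: Small brass fitting standing on a corner of the stand's base plate (22 mm across, 26 mm high). Leave alone.
- piston: Small aluminium piston standing on the other near corner of the base plate (24 mm across, 22 mm high). Leave alone.
- cup: Red plastic cup, 90 mm across, 85 mm high. Leave alone.
- jar: Clear jar with yellow lid, 84 mm across, 100 mm high. Leave alone.
- housing: Aluminium regulator housing, about 135 mm across, 50 mm high, lying on the bench. Leave alone.

How it is judged (in metres and radians):
On the way, in this order (a step that is already met when the one before it is completed fails the run):
1. yellow shows in the window and the pin has been pressed fully home (z of pin in the frame of stand between 0.027 and 0.0327 m and x of pin in the frame of stand between 0.061 and 0.067 m and y of pin in the frame of stand between -0.003 and 0.003 m and y of yellow in the frame of stand between -0.014 and 0.014 m and x of yellow in the frame of stand above 0 m), for 0.2 s.
2. the keeper lies over the pin's head (x of keeper_knob in the frame of keeper_pivot below 0.007 m and y of keeper_knob in the frame of keeper_pivot above 0 m), for 0.2 s.
At the end, for the whole second after the job is handed in: The middle of the yellow sector is within 14 mm of the window's middle line, the pin is upright in its guide and home (foot within 1.7 mm of its lowest height), the keeper is over the pin's head (post within 7 mm of straight along the stand's +y from the pivot), everything at rest and let go (all of step 1 and all of step 2 and linear speed of pin below 0.01 m/s and angular speed of wheel below 0.02 rad/s); the robot touches nothing.
It fails at once if the pin is strained: more than 20 N between pin and wheel (contact force between pin and wheel above 20 N).
It fails at once if the pin is pressed with more than 30 N (contact force between the fingers and pin above 30 N).
It fails at once if a bystander is moved by more than 20 mm (distance of any of fitting, piston, cup, jar, housing from where it was at the start of the episode above 0.02 m).
It also fails if it takes over 64 s, if anything falls off the work surface, if the arm or the gripper's body presses on something with over 40 N, if the wrist force passes 120 N, or if a joint passes its speed limit or range.

### The arm

A 6-joint arm with a two-finger parallel gripper is mounted at the origin on the work surface. World frame = base frame: x ahead of the robot, y to its left, z up, the work surface at z = 0. Lengths are in mm, angles in rad, forces in N, time in s.
With the tool pointing down it reaches from about 325 to 775 mm from the base axis. Payload 5.5 kg.
Tool frame: the origin (TCP) lies on the centre line of the jaws, within the pads' length; the fingertips stand arm.tip_extent ahead of it and the grasp point (between the pads) lies 5 mm behind it (arm.tip_extent is the distance from the TCP to the fingertips, in mm); x points along the fingers, y is the direction in which the jaws open and shut, and the axes are right-handed (so a half turn about x gives the same grasp; the last joint's range is limited). The gripper opens to 85 mm and grips with 20 to 120 N. Pads are 22 mm wide; open, the fingers measure 114 mm over their backs; the gripper's body (76 mm by 85 mm) begins 54 mm behind the grasp point. The pads swing forward as they close: fully open they stand 13 mm farther back than shut.
Start: joints at [1.107, 0.091, 1.231, -0, 1.82, -0.057], TCP at [237.409, 551.048, 245.275] pointing down, gripper open.
Joint ranges: [-2.87, 2.87], [-0.86, 2.18], [0.17, 2.46], [-1.51, 4.65], [0.06, 2.69], [-2.65, 2.65]. Speed limits (rad/s): [2.57, 2.57, 3.01, 3.14, 3.14, 3.14].

### API

Orientations are given as a 3x3 rotation matrix whose columns are the frame's x, y, z axes.
In Python, from station import arm gives the robot as it stands. The module is installed in compiled form; this text tells all that it offers.
- The arm moves only by the shell command python3 -m jog 'ROWS' [OPENING] [FORCE]. ROWS is JSON, a list of rows, each a list of 6 numbers: the shift along the tool's x, y, z in mm, then the turn, a rotation vector about the tool's x, y, z in rad. A call has 1 to 5 rows; each row is the pose to reach, as a shift and turn from the pose commanded when the call began, along the tool's axes at that moment; what a row does not reach only later rows make up. A row lasts 1/10 s, in which the tool goes at most 50 mm and 8.59 degrees, less where a joint would pass 70% of its speed; a pose out of reach is approached as far as the arm can. A call with a gripper value outside its range is refused whole. OPENING is the gripper's target within -1 to 1 (shut at 1, half-way at 0, fully open at -1), set as the call begins (- or left out, the last holds). The fingers move at their own pace and stop on an object; FORCE is the grip in N (left out, the last holds). Time passes only in rows, so rows that repeat a pose let the fingers close. It gives the time, the measured TCP pose, the force and the opening at its end, in the units of the state.
- arm.get_obs(): the state, without advancing time (a new reading comes with each control period).
- arm.camera(name): name is "scene" or "top" or "wrist"; returns the picture (400x640x3 uint8, red, green, blue); there is no depth.
- arm.camera_model(name): a dict with "vfov" (degrees; the focal length in pixels is half the picture's height over the tangent of half this angle, whatever the lens; pixels are square), "cx", "cy" (the principal point, pixels), "T" (4x4, takes a point from camera to world coordinates); the wrist camera has in their place "T_tool_cam" (4x4, takes a point from camera to tool coordinates, whose origin is the TCP and whose axes are the tool frame's). Camera axes: x right, y down, z forward; pixel columns grow to the right and rows downward; lengths in mm; the calibration is good to about 2 mm. A picture is of the moment at which its call begins: read the wrist's pose just before it. camera_model takes no time and is no camera call.
- arm.sign_off(): hands the job in, once; it reports no verdict.
The state is a dict: "clock": time; "qpos": joint angles; "dq": joint speeds; "joint_torque": joint torques, N m; "ee_pos": TCP position; "tool_rot": TCP orientation; "wrist_force": force on the tool from outside, world axes, zero at the start; "moment": the same for the moment, N m; "finger_gap": finger opening in mm.
Only numpy, scipy, OpenCV 4.12 (cv2) and the standard library are available. Lean on these libraries where they do the work, as an engineer would, in place of code of your own. Each camera call takes 0.05 s, during which the arm holds its last target.

## Working session

There is one attempt and no reset: what is moved stays moved. The work goes in short steps, Python scripts to look and compute and a shell command to move; the robot and the scene stay as the last step left them, time stands still between calls to the robot, and variables do not carry over. Pictures are saved under pics/ and viewed, and the job is handed in when it is done.

```bash
mkdir -p pics; ls; python3 - <<'E'
from station import arm
import cv2,numpy as np
o=arm.get_obs();print(o, arm.tip_extent)
for n in("scene","top","wrist"):
    cv2.imwrite(f"pics/{n}0.png",arm.camera(n)[:,:,::-1]);print(n,arm.camera_model(n))
E
```

```text
pics
{'clock': 0.0, 'qpos': array([ 1.10732031e+00,  9.18787562e-02,  1.23185141e+00,  2.15893680e-05,
        1.81979947e+00, -5.66765353e-02]), 'dq': array([-0.00141746, -0.00118692, -0.00072816,  0.00059181, -0.0008951 ,
       -0.0002944 ]), 'joint_torque': array([ 1.74252084e-03, -4.58742571e+01, -4.18016303e+01,  4.78144202e-06,
        1.17795164e-02,  3.22792528e-05]), 'ee_pos': array([237.27659168, 550.82453023, 244.15839266]), 'tool_rot': array([[-8.84662935e-04,  3.95666307e-01,  9.18393919e-01],
       [-1.72328266e-03,  9.18392312e-01, -3.95667274e-01],
       [-9.99998124e-01, -1.93268449e-03, -1.30622753e-04]]), 'wrist_force': array([-0.57105786,  0.54159837,  0.12258119]), 'moment': array([-0.02790537, -0.02293427,  0.01699956]), 'finger_gap': 85.21947746034971} 14.0
scene {'vfov': 55.389133979270824, 'cx': 322.0074443377398, 'cy': 195.3390775221637, 'T': array([[ 1.37897944e-01,  5.77932829e-01, -8.04349304e-01,
         1.33555780e+03],
       [ 9.90126338e-01, -1.01083922e-01,  9.71178425e-02,
        -9.76010665e+01],
       [-2.51791932e-02, -8.09799782e-01, -5.8
[... 297 characters left out ...]
,
       [-9.98038923e-01,  6.08574633e-02, -1.46518501e-02,
         1.54026728e+00],
       [ 7.38931875e-04, -2.22598052e-01, -9.74910027e-01,
         1.19855871e+03],
       [ 0.00000000e+00,  0.00000000e+00,  0.00000000e+00,
         1.00000000e+00]])}
wrist {'vfov': 69.25619250079902, 'cx': 325.78258296043117, 'cy': 193.97885402430632, 'T_tool_cam': array([[ 5.77027334e-04, -2.66520277e-01,  9.63829139e-01,
        -1.28376070e+02],
       [ 9.99999167e-01, -9.59120730e-04, -8.63899982e-04,
        -4.15848436e-01],
       [ 1.15467537e-03,  9.63828834e-01,  2.66519501e-01,
        -6.72012383e+01],
       [ 0.00000000e+00,  0.00000000e+00,  0.00000000e+00,
         1.00000000e+00]])}
```

View pics/top0.png

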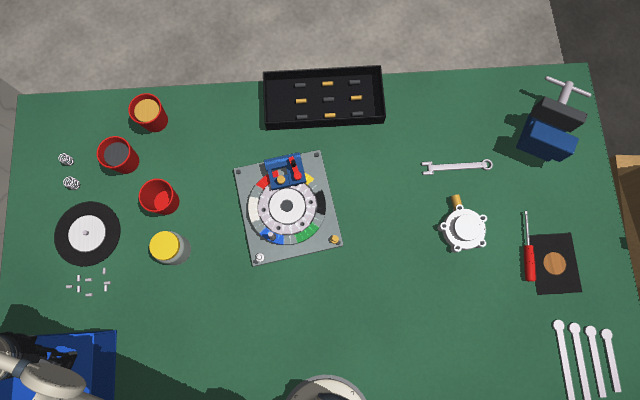

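View pics/scene0.png

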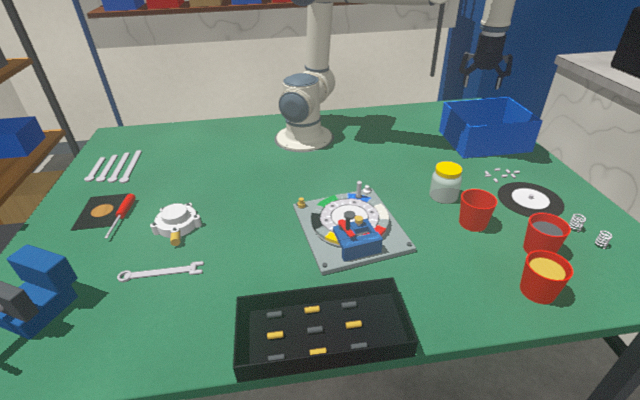

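View pics/wrist0.png

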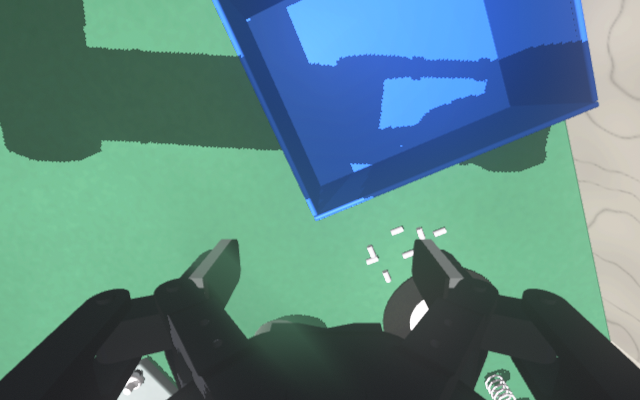

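```bash
cat > h.py <<'E'
from station import arm
import cv2,numpy as np
def cam(n,obs=None):
    m=arm.camera_model(n); f=200/np.tan(np.radians(m['vfov']/2))
    if n=='wrist':
        o=obs or arm.get_obs(); T=np.eye(4);T[:3,:3]=o['tool_rot'];T[:3,3]=o['ee_pos']; T=T@m['T_tool_cam']
    else: T=m['T']
    return f,m['cx'],m['cy'],T
def ray(c,u,v):
    f,cx,cy,T=c; d=T[:3,:3]@np.array([(u-cx)/f,(v-cy)/f,1]); return T[:3,3],d/np.linalg.norm(d)
def onz(c,u,v,z):
    p,d=ray(c,u,v); return p+d*(z-p[2])/d[2]
def proj(c,P):
    f,cx,cy,T=c; q=T[:3,:3].T@(np.array(P)-T[:3,3]); return q[:2]/q[2]*f+[cx,cy]
E
python3 - <<'E'
from h import *
t=cv2.imread('pics/top0.png');s=cv2.imread('pics/scene0.png')
cv2.imwrite('pics/topc.png',cv2.resize(t[140:280,220:360],None,fx=4.2,fy=4.2,interpolation=cv2.INTER_CUBIC))
cv2.imwrite('pics/scenec.png',cv2.resize(s[170:280,280:430],None,fx=5,fy=5,interpolation=cv2.INTER_CUBIC))
c=cam('top')
print(onz(c,287,206,40),onz(c,284,170,62), [onz(c,*p,16)for p in[(234,170),(321,150),(342,244),(253,266)]])
E
```

```text
[552.27116342  66.73192013  40.        ] [646.60296626  68.85724255  62.        ] [array([669.64180636, 210.81378896,  16.        ]), array([713.23120854, -35.24871178,  16.        ]), array([444.00893093, -74.43627532,  16.        ]), array([400.25273386, 165.92190809,  16.        ])]
```

View pics/topc.png

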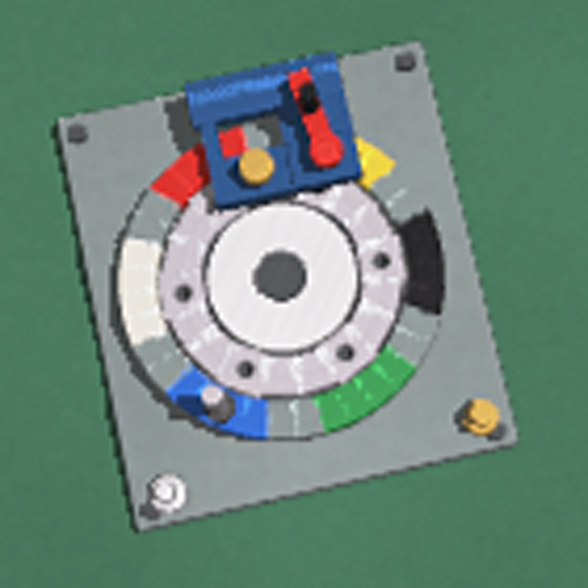

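View pics/scenec.png

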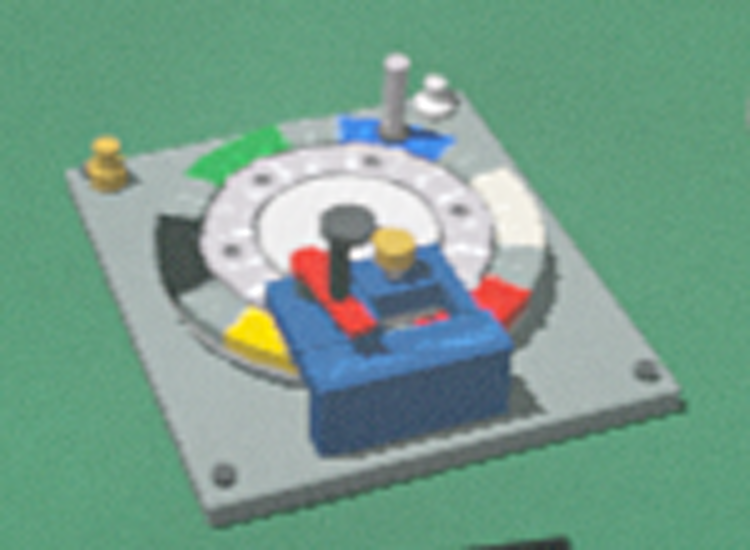

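```bash
cat >> h.py <<'E'
def st():
    o=arm.get_obs(); R=o['tool_rot']; h=np.arctan2(R[1,2],R[0,2])
    print('t',round(o['clock'],2),'p',o['ee_pos'].round(1),'head',round(h,3),'F',o['wrist_force'].round(1),'gap',round(o['finger_gap'],1),'j6',o['qpos'][5].round(2)); return o,h
def go(P,head=None):
    o,h=st(); d=np.linalg.inv(o['tool_rot'])@(np.array(P)-o['ee_pos'])
    r=0 if head is None else -(head-h)
    print('row',d.round(1),'turn_x',round(r,3))
E
python3 -m jog '[[-50,-307,560,0,0,0],[-50,-307,560,0,0,0],[-50,-307,560,0,0,0],[-50,-307,560,0,0,0],[-50,-307,560,0,0,0]]'
python3 -c "
from h import *
go([630,47,300],0)"
```

```text
clock: 0.65
ee_pos: [391.4, 352.8, 264.7]
tool_rot: [[-0.0, 0.395, 0.919], [-0.0, 0.919, -0.395], [-1.0, -0.0, -0.0]]
wrist_force: [0.3, 1.0, -0.0]
finger_gap: 85.1
t 0.65 p [391.4 352.8 264.7] head -0.406 F [ 0.3  1.  -0. ] gap 85.1 j6 -0.5
row [ -35.3 -186.6  340. ] turn_x -0.406
```

```bash

python3 -m jog '[[-35,-187,340,-0.1,0,0],[-35,-187,340,-0.2,0,0],[-35,-187,340,-0.3,0,0],[-35,-187,340,-0.4,0,0],[-35,-187,340,-0.4,0,0]]' >/dev/null
python3 -c "
from h import *
go([630,47,300],0)"
```

```text
t 1.15 p [544.4 156.1 287.2] head -0.004 F [ 0.8 -0.  -0.2] gap 85.3 j6 -1.35
row [ -12.8 -108.8   86. ] turn_x -0.004
```

```bash

python3 -m jog '[[-13,-109,86,0,0,0],[-13,-109,86,0,0,0],[-13,-109,86,0,0,0],[-13,-109,86,0,0,0],[-13,-109,86,0,0,0]]' >/dev/null
python3 - <<'E'
from h import *
import pickle
o,h=st(); im=arm.camera('wrist')[:,:,::-1]; cv2.imwrite('pics/w1.png',im); pickle.dump(o,open('w1.pkl','wb'))
E
```

```text
t 1.65 p [629.1  47.7 299.2] head -0.009 F [-0.4 -0.2  0.1] gap 85.1 j6 -1.54
```

View pics/w1.png

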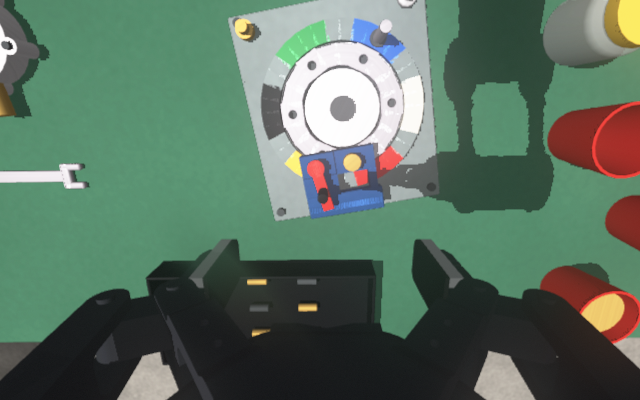

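```bash
python3 - <<'E'
from h import *
im=cv2.imread('pics/w1.png')
cv2.imwrite('pics/w1c.png',cv2.resize(im[0:225,220:445],None,fx=2.6,fy=2.6,interpolation=cv2.INTER_CUBIC))
cv2.imwrite('pics/w1d.png',cv2.resize(im[140:225,285:400],None,fx=6.5,fy=6.5,interpolation=cv2.INTER_CUBIC))
E
```

```text
(no output)
```

View pics/w1c.png

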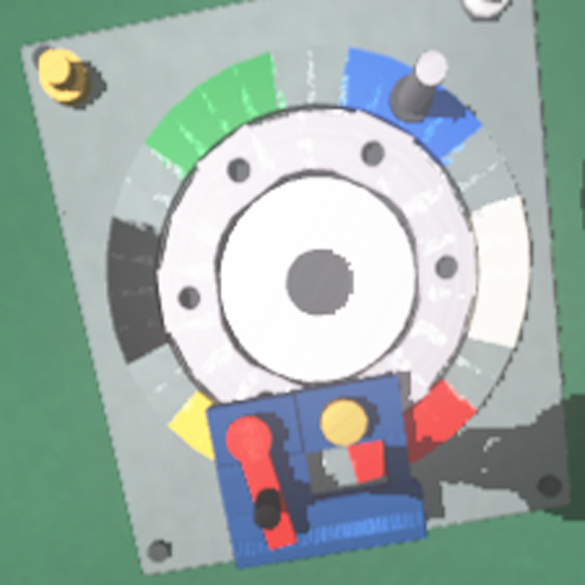

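View pics/w1d.png

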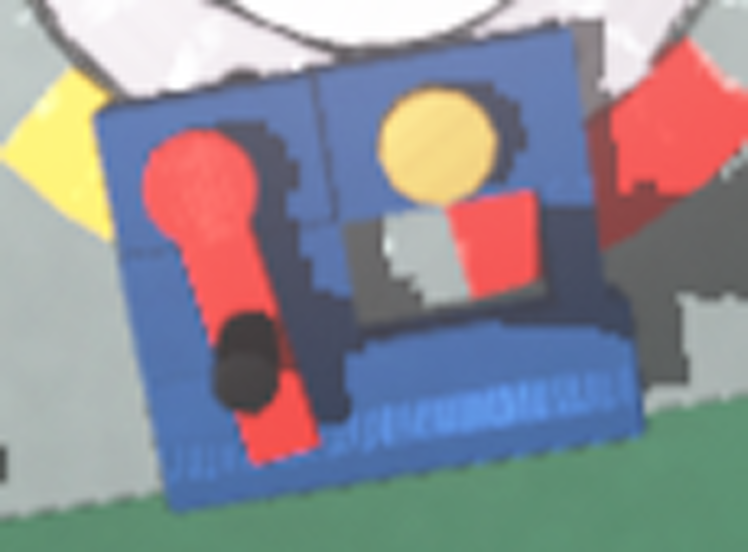

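```bash
cat > m.py <<'E'
from h import *
import pickle
im=cv2.imread('pics/w1.png');o=pickle.load(open('w1.pkl','rb'));c=cam('wrist',o)
hsv=cv2.cvtColor(im,cv2.COLOR_BGR2HSV)
def cen(mask,box):
    m=np.zeros_like(mask);x0,y0,x1,y1=box;m[y0:y1,x0:x1]=mask[y0:y1,x0:x1]
    k,l,s,ce=cv2.connectedComponentsWithStats(m);i=1+np.argmax(s[1:,4]);return ce[i],s[i]
# white disc
w=((hsv[...,1]<8)&(hsv[...,2]>240)).astype(np.uint8)
print('disc',cen(w,(300,60,390,150)))
yl=((hsv[...,0]>15)&(hsv[...,0]<30)&(hsv[...,1]>100)&(hsv[...,2]>150)).astype(np.uint8)
pc,s=cen(yl,(340,148,365,175));print('pin',pc,s)
axis=onz(c,342.7,108.1,42);pin=onz(c,*pc,83);peg=onz(c,386.2,26.2,90)
post=onz(c,323,198.8,114);piv=onz(c,315.8,168.6,84)
y=lambda a,b:np.arctan2(*(b-a)[1::-1])
for n,v in dict(axis=axis,pin=pin,peg=peg,post=post,piv=piv).items():print(n,v.round(1))
d=lambda a,b:np.linalg.norm((a-b)[:2]).round(1)
sy=y(axis,pin);print('standyaw',sy,'r pin',d(axis,pin),'peg r',d(axis,peg),'peg yaw',y(peg,axis),'wheel ang',y(peg,axis)-sy,'post-piv',d(post,piv),'bar ang',y(piv,post)-sy,'pin-piv',d(pin,piv), y(piv,pin)-sy)
C=[onz(c,*p,16) for p in[(220+20/2.6,45/2.6),(220+143/2.6,573/2.6),(220+570/2.6,500/2.6)]]
print(np.array(C).round(1),y(C[0],C[1]),d(C[0],C[1]),d(C[1],C[2]))
E
python3 m.py
```

```text
disc (array([341.42748479, 106.80806288]), array([ 305,   69,   74,   77, 3944], dtype=int32))
pin [351.88461538 161.96581197] [344 154  17  17 234]
axis [554.2  69.3  42. ]
pin [617.   78.4  83. ]
peg [473.7 111.6  90. ]
post [653.6  43.6 114. ]
piv [624.5  35.1  84. ]
standyaw 0.14322614286547128 r pin 63.5 peg r 90.9 peg yaw -0.4827690185387774 wheel ang -0.6259951614042487 post-piv 30.4 bar ang 0.1432608376279839 pin-piv 44.0 1.5977349516580832
[[442.3 -75.   16. ]
 [715.5 -30.6  16. ]
 [673.9 213.5  16. ]] 0.16130739101301916 276.7 247.6
```

```bash
python3 -c "
from h import *
go([474,111.5,140],-0.48)"
```

```text
t 1.7 p [628.7  48.7 299.7] head -0.007 F [ 0.1 -0.4  0.7] gap 85.4 j6 -1.54
row [ 159.9   61.7 -154.9] turn_x 0.473
```

```bash
python3 -m jog '[[35,14,-35,0.1,0,0],[70,28,-70,0.2,0,0],[105,42,-105,0.3,0,0],[135,55,-140,0.4,0,0],[160,62,-155,0.473,0,0]]'  0.2 20
python3 -c "
from h import *
go([474,111.5,80],-0.48)"
```

```text
clock: 2.2
ee_pos: [470.6, 113.6, 138.5]
tool_rot: [[-0.001, 0.462, 0.887], [0.001, 0.887, -0.462], [-1.0, -0.0, -0.001]]
wrist_force: [0.2, -0.1, 0.2]
finger_gap: 34.3
t 2.2 p [470.6 113.6 138.5] head -0.48 F [ 0.2 -0.1  0.2] gap 34.3 j6 -0.92
row [58.5 -0.3  4.1] turn_x -0.0
```

```bash
python3 -m jog '[[10,0,2,0,0,0],[10,0,2,0,0,0]]'
python3 -c "
from h import *
go([474,111.5,80],-0.48)
cv2.imwrite('pics/w2.png',arm.camera('wrist')[:,:,::-1])"
```

```text
clock: 2.4
ee_pos: [475.1, 111.3, 129.3]
tool_rot: [[-0.001, 0.458, 0.889], [-0.0, 0.889, -0.458], [-1.0, -0.001, -0.001]]
wrist_force: [1.0, -0.1, 0.2]
finger_gap: 34.1
t 2.4 p [475.1 111.3 129.3] head -0.476 F [ 1.  -0.1  0.2] gap 34.1 j6 -0.93
row [49.3 -0.3 -1.1] turn_x 0.004
```

View pics/w2.png

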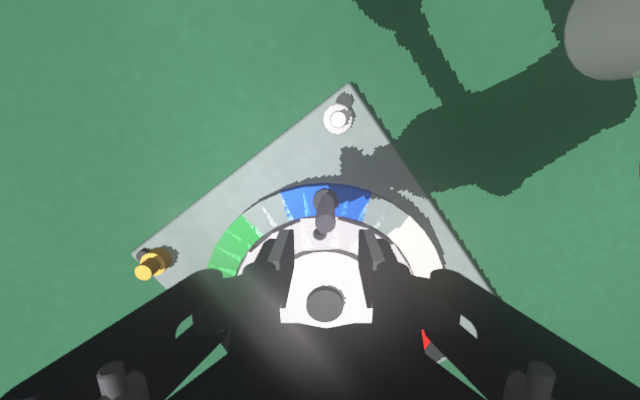

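```bash
python3 -c "
from h import *
c=cam('wrist');print(proj(c,[474,111.5,90]),onz(c,325,229,90))
im=cv2.imread('pics/w2.png');cv2.imwrite('pics/w2c.png',cv2.resize(im[170:270,260:400],None,fx=5,fy=5))"
```

```text
[325.66326544 221.8425697 ] [478.06026555 108.92553277  90.        ]
```

View pics/w2c.png

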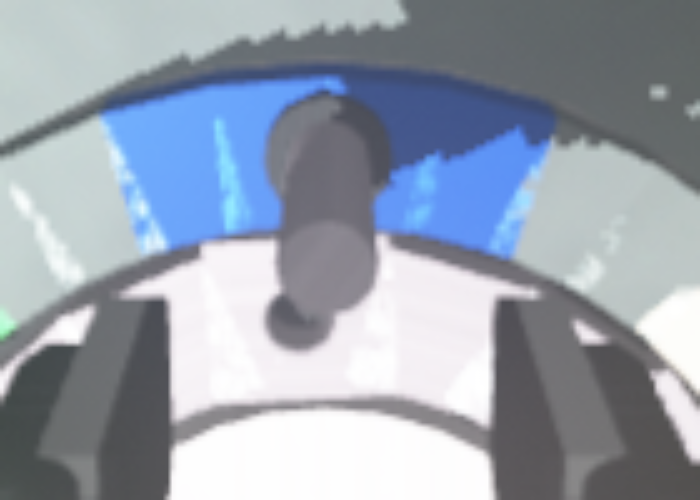

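```bash
python3 -m jog '[[40,0,-1,0,0,0],[50,0,-1,0,0,0],[50,0,-1,0,0,0]]'
python3 -m jog '[[0,0,0,0,0,0],[0,0,0,0,0,0],[0,0,0,0,0,0],[0,0,0,0,0,0]]' 1 20;  python3 -c "
from h import *
o,h=st()
A=np.array([554.2,69.3]);P=o['ee_pos'][:2];print(np.linalg.norm(P-A),np.arctan2(*(A-P)[::-1]))"
```

```text
clock: 2.75
ee_pos: [475.0, 110.7, 79.5]
tool_rot: [[-0.003, 0.461, 0.887], [-0.001, 0.887, -0.461], [-1.0, -0.002, -0.002]]
wrist_force: [-0.0, -0.2, 0.2]
finger_gap: 34.1
clock: 3.15
ee_pos: [476.3, 110.9, 82.3]
tool_rot: [[0.003, 0.462, 0.887], [0.0, 0.887, -0.462], [-1.0, 0.002, 0.003]]
wrist_force: [-0.2, -1.1, 6.6]
finger_gap: 12.0
t 3.15 p [476.3 110.9  82.3] head -0.48 F [-0.2 -1.1  6.6] gap 12.0 j6 -0.93
88.29006646515406 -0.4911389363361707
```

```bash
python3 -m jog '[[0,-4.6,0.1,-0.05,0,0],[0,-9.2,0.5,-0.1,0,0],[0,-13.7,1,-0.15,0,0],[0,-18.3,1.8,-0.2,0,0],[0,-22.8,2.9,-0.25,0,0]]'
cat > f.py <<'E'
from h import *
o,h=st()
A=np.array([554.2,69.3]);P=o['ee_pos'][:2];a=np.arctan2(*(A-P)[::-1])
y=np.array([-np.sin(a),np.cos(a)]);x=-np.array([np.cos(a),np.sin(a)])
F=o['wrist_force'][:2];M=o['moment']
print('r',np.linalg.norm(P-A).round(1),'pegyaw',a.round(3),'wheel',(a-.16).round(3),'Ftan(+ resists)',(F@y).round(2),'Frad',(F@x).round(2),'M',M.round(2))
E
python3 f.py
```

```text
clock: 3.65
ee_pos: [468.4, 90.5, 82.3]
tool_rot: [[0.004, 0.225, 0.974], [0.003, 0.974, -0.225], [-1.0, 0.004, 0.003]]
wrist_force: [1.0, 3.8, 5.7]
finger_gap: 12.3
t 3.65 p [468.4  90.5  82.3] head -0.227 F [1.  3.8 5.7] gap 12.3 j6 -1.23
r 88.4 pegyaw -0.243 wheel -0.403 Ftan(+ resists) 3.96 Frad -0.03 M [ 0.58 -0.13 -0.06]
```

```bash
python3 -m jog '[[0,-4.6,0.1,-0.05,0,0],[0,-9.2,0.5,-0.1,0,0],[0,-13.7,1,-0.15,0,0],[0,-18.3,1.8,-0.2,0,0]]' >/dev/null
python3 f.py; python3 -m jog '[[0,-1,0,-0.011,0,0]]' >/dev/null; python3 f.py;python3 -m jog '[[0,-1,0,-0.011,0,0]]' >/dev/null; python3 f.py
```

```text
t 4.05 p [465.8  72.4  82.3] head -0.027 F [0.2 4.7 5.8] gap 12.1 j6 -1.46
r 88.5 pegyaw -0.035 wheel -0.195 Ftan(+ resists) 4.71 Frad -0.0 M [ 0.69  0.1  -0.06]
t 4.15 p [465.7  71.1  82.3] head -0.017 F [-0.3  4.   5.4] gap 11.8 j6 -1.48
r 88.5 pegyaw -0.021 wheel -0.181 Ftan(+ resists) 4.0 Frad 0.43 M [0.59 0.07 0.02]
t 4.25 p [465.7  70.3  82.3] head -0.007 F [-0.8  5.   6.6] gap 12.0 j6 -1.49
r 88.5 pegyaw -0.012 wheel -0.172 Ftan(+ resists) 5.03 Frad 0.9 M [ 0.62  0.05 -0.04]
```

```bash
echo "
import sys
sys.exit(1 if F@y>6.8 else 0)" >> f.py
python3 -m jog '[[0,-1,0,-0.011,0,0]]' >/dev/null; python3 f.py || exit;python3 -m jog '[[0,-1,0,-0.011,0,0]]' >/dev/null; python3 f.py || exit;python3 -m jog '[[0,-1,0,-0.011,0,0]]' >/dev/null; python3 f.py || exit;python3 -m jog '[[0,-1,0,-0.011,0,0]]' >/dev/null; python3 f.py || exit;python3 -m jog '[[0,-1,0,-0.011,0,0]]' >/dev/null; python3 f.py || exit;python3 -m jog '[[0,-1,0,-0.011,0,0]]' >/dev/null; python3 f.py || exit
```

```text
t 4.35 p [465.7  69.4  82.3] head 0.004 F [-0.2  3.5  6.6] gap 12.3 j6 -1.5
r 88.5 pegyaw -0.001 wheel -0.161 Ftan(+ resists) 3.52 Frad 0.16 M [ 0.67  0.13 -0.04]
t 4.45 p [465.7  68.4  82.3] head 0.015 F [-0.8  3.5  5.9] gap 12.0 j6 -1.51
r 88.5 pegyaw 0.01 wheel -0.15 Ftan(+ resists) 3.54 Frad 0.74 M [ 0.68  0.1  -0.06]
t 4.55 p [465.7  67.4  82.3] head 0.026 F [-1.2  3.5  5.9] gap 12.1 j6 -1.53
r 88.5 pegyaw 0.021 wheel -0.139 Ftan(+ resists) 3.5 Frad 1.12 M [ 0.66  0.1  -0.03]
t 4.65 p [465.8  66.4  82.3] head 0.037 F [-1.1  4.   6.3] gap 12.3 j6 -1.54
r 88.5 pegyaw 0.032 wheel -0.128 Ftan(+ resists) 4.0 Frad 1.0 M [ 0.62  0.1  -0.01]
t 4.75 p [465.8  65.4  82.3] head 0.048 F [-0.6  4.1  6.6] gap 12.1 j6 -1.55
r 88.5 pegyaw 0.044 wheel -0.116 Ftan(+ resists) 4.17 Frad 0.46 M [0.66 0.1  0.02]
t 4.85 p [465.8  64.4  82.3] head 0.06 F [-1.4  4.4  6.3] gap 11.8 j6 -1.57
r 88.5 pegyaw 0.055 wheel -0.105 Ftan(+ resists) 4.5 Frad 1.16 M [0.66 0.08 0.  ]
```

```bash

J(){ :; }
python3 -m jog '[[0,-0.7,0,-0.008,0,0]]' >/dev/null; python3 f.py || exit;python3 -m jog '[[0,-0.7,0,-0.008,0,0]]' >/dev/null; python3 f.py || exit;python3 -m jog '[[0,-0.7,0,-0.008,0,0]]' >/dev/null; python3 f.py || exit;python3 -m jog '[[0,-0.7,0,-0.008,0,0]]' >/dev/null; python3 f.py || exit;python3 -m jog '[[0,-0.7,0,-0.008,0,0]]' >/dev/null; python3 f.py || exit;python3 -m jog '[[0,-0.7,0,-0.008,0,0]]' >/dev/null; python3 f.py || exit; python3 -m jog '[[0,-0.7,0,-0.008,0,0]]' >/dev/null; python3 f.py || exit;python3 -m jog '[[0,-0.7,0,-0.008,0,0]]' >/dev/null; python3 f.py || exit
```

```text
t 4.95 p [465.9  63.7  82.3] head 0.067 F [0.3 4.4 5.2] gap 12.0 j6 -1.58
r 88.5 pegyaw 0.063 wheel -0.097 Ftan(+ resists) 4.32 Frad -0.58 M [ 0.66  0.14 -0.04]
t 5.05 p [465.9  63.   82.3] head 0.075 F [-0.7  4.   5.3] gap 12.6 j6 -1.59
r 88.5 pegyaw 0.071 wheel -0.089 Ftan(+ resists) 4.0 Frad 0.4 M [ 0.61  0.13 -0.07]
t 5.15 p [465.9  62.3  82.3] head 0.083 F [0.7 4.  5.9] gap 12.8 j6 -1.6
r 88.5 pegyaw 0.079 wheel -0.081 Ftan(+ resists) 3.94 Frad -1.06 M [ 0.63  0.1  -0.04]
t 5.25 p [466.   61.6  82.3] head 0.091 F [-1.3  4.3  7.2] gap 12.4 j6 -1.6
r 88.5 pegyaw 0.087 wheel -0.073 Ftan(+ resists) 4.43 Frad 0.94 M [ 0.63  0.15 -0.03]
t 5.35 p [466.1  60.9  82.3] head 0.099 F [-0.6  4.   6.5] gap 11.8 j6 -1.61
r 88.5 pegyaw 0.095 wheel -0.065 Ftan(+ resists) 4.01 Frad 0.18 M [ 0.61  0.12 -0.04]
t 5.45 p [466.1  60.2  82.2] head 0.107 F [-1.2  2.7  6.8] gap 12.0 j6 -1.62
r 88.5 pegyaw 0.103 wheel -0.057 Ftan(+ resists) 2.83 Frad 0.96 M [ 0.64  0.09 -0.03]
t 5.55 p [466.2  59.5  82.3] head 0.115 F [-1.1  3.1  5.8] gap 12.2 j6 -1.63
r 88.5 pegyaw 0.111 wheel -0.049 Ftan(+ resists) 3.25 Frad 0.78 M [0.63 0.2  0.  ]
t 5.65 p [466.3  58.8  82.3] head 0.123 F [-1.   3.2  7.2] gap 11.8 j6 -1.64
r 88.5 pegyaw 0.119 wheel -0.041 Ftan(+ resists) 3.28 Frad 0.6 M [ 0.68  0.17 -0.03]
```

```bash

python3 -m jog '[[0,-0.7,0,-0.008,0,0]]' >/dev/null; python3 f.py || exit;python3 -m jog '[[0,-0.7,0,-0.008,0,0]]' >/dev/null; python3 f.py || exit;python3 -m jog '[[0,-0.7,0,-0.008,0,0]]' >/dev/null; python3 f.py || exit;python3 -m jog '[[0,-0.7,0,-0.008,0,0]]' >/dev/null; python3 f.py || exit;python3 -m jog '[[0,-0.7,0,-0.008,0,0]]' >/dev/null; python3 f.py || exit;python3 -m jog '[[0,-0.7,0,-0.008,0,0]]' >/dev/null; python3 f.py || exit; python3 -m jog '[[0,-0.7,0,-0.008,0,0]]' >/dev/null; python3 f.py || exit;python3 -m jog '[[0,-0.7,0,-0.008,0,0]]' >/dev/null; python3 f.py || exit
```

```text
t 5.75 p [466.4  58.1  82.3] head 0.131 F [-0.8  4.   5.9] gap 12.1 j6 -1.65
r 88.5 pegyaw 0.127 wheel -0.033 Ftan(+ resists) 4.08 Frad 0.29 M [ 0.59  0.2  -0.03]
t 5.85 p [466.5  57.4  82.3] head 0.139 F [0.1 4.6 6.5] gap 12.0 j6 -1.66
r 88.5 pegyaw 0.134 wheel -0.026 Ftan(+ resists) 4.55 Frad -0.73 M [ 0.65  0.15 -0.09]
t 5.95 p [466.5  56.8  82.2] head 0.147 F [-1.2  3.8  7. ] gap 11.9 j6 -1.67
r 88.6 pegyaw 0.142 wheel -0.018 Ftan(+ resists) 3.98 Frad 0.62 M [ 0.74  0.17 -0.08]
t 6.05 p [466.6  56.3  82.3] head 0.155 F [-1.3  6.3  6.5] gap 11.9 j6 -1.68
r 88.6 pegyaw 0.147 wheel -0.013 Ftan(+ resists) 6.43 Frad 0.32 M [ 0.9   0.19 -0.06]
t 6.15 p [466.7  56.   82.3] head 0.164 F [-1.8  7.4  6.5] gap 12.3 j6 -1.69
r 88.5 pegyaw 0.151 wheel -0.009 Ftan(+ resists) 7.6 Frad 0.71 M [ 1.21  0.24 -0.12]
```

```bash

python3 -m jog '[[0,1,0,0.011,0,0]]' >/dev/null; python3 f.py; python3 -m jog '[[0,0.7,0,0.008,0,0]]' >/dev/null; python3 f.py;  python3 - <<'E'
from h import *
for n in('top','scene'):
    im=arm.camera(n)[:,:,::-1]; cv2.imwrite(f'pics/{n}3.png',im)
    b=im[140:280,220:360] if n=='top' else im[170:280,280:430]
    cv2.imwrite(f'pics/{n}3c.png',cv2.resize(b,None,fx=5,fy=5,interpolation=cv2.INTER_CUBIC))
E
```

```text
t 6.25 p [466.6  56.   82.3] head 0.152 F [-0.4  0.3  6.5] gap 12.0 j6 -1.68
r 88.6 pegyaw 0.15 wheel -0.01 Ftan(+ resists) 0.32 Frad 0.39 M [ 0.11  0.08 -0.04]
t 6.35 p [466.6  56.2  82.3] head 0.143 F [-0.3 -1.3  5.6] gap 11.6 j6 -1.67
r 88.6 pegyaw 0.148 wheel -0.012 Ftan(+ resists) -1.28 Frad 0.47 M [-0.15  0.06  0.11]
```

View pics/scene3c.png

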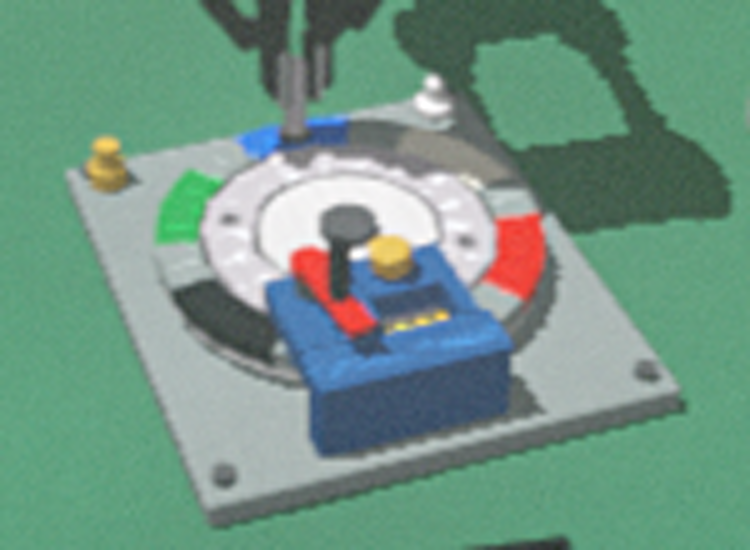

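View pics/top3c.png

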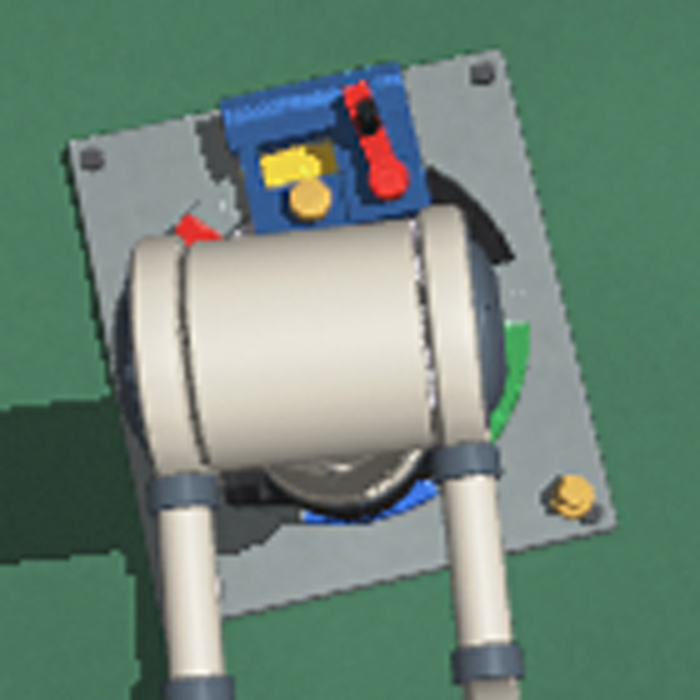

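```bash

python3 -m jog '[[0,0.7,0,0.008,0,0]]' >/dev/null; python3 f.py; python3 -m jog '[[0,0.6,0,0.007,0,0]]' >/dev/null; python3 f.py;
```

```text
t 6.55 p [466.6  56.6  82.3] head 0.135 F [-0.6 -2.1  6.2] gap 12.2 j6 -1.66
r 88.6 pegyaw 0.144 wheel -0.016 Ftan(+ resists) -2.05 Frad 0.85 M [-0.29  0.02  0.09]
t 6.65 p [466.5  56.9  82.3] head 0.128 F [-0.1 -2.   6.8] gap 11.9 j6 -1.65
r 88.5 pegyaw 0.14 wheel -0.02 Ftan(+ resists) -2.01 Frad 0.35 M [-0.37  0.08  0.06]
```

```bash

python3 -m jog '[[0,0,0,0,0,0],[0,0,0,0,0,0],[-40,0,0,0,0,0],[-90,0,0,0,0,0],[-100,0,0,0.1,0,0]]' 0.2; python3 -c "
from h import *
go([617.2,79,160],-1.41)"
```

```text
clock: 7.15
ee_pos: [467.1, 57.4, 186.4]
tool_rot: [[0.008, -0.027, 1.0], [0.001, 1.0, 0.027], [-1.0, 0.0, 0.008]]
wrist_force: [-0.1, -0.0, 0.7]
finger_gap: 34.1
t 7.15 p [467.1  57.4 186.4] head 0.027 F [-0.1 -0.   0.7] gap 34.1 j6 -1.55
row [ 27.7  17.5 150.4] turn_x 1.437
```

```bash

python3 -m jog '[[0,5,40,0.14,0,0],[0,10,80,0.28,0,0],[0,18,120,0.42,0,0],[0,18,150,0.56,0,0],[0,18,150,0.7,0,0]]' 1 20 >/dev/null;python3 -m jog '[[0,0,0,0.14,0,0],[0,0,0,0.28,0,0],[0,0,0,0.42,0,0],[0,0,0,0.56,0,0],[0,0,0,0.7,0,0]]'>/dev/null; python3 -c "
from h import *
go([617.2,79,130],-1.41)"
```

```text
t 8.15 p [614.6  79.5 179.5] head -1.377 F [-0.3 -0.1  0.5] gap 0.1 j6 -0.12
row [49.5  2.5  1. ] turn_x 0.033
```

```bash

python3 -m jog '[[15,2.5,1,0.03,0,0],[15,2.5,1,0.03,0,0]]'>/dev/null; python3 - <<'E'
from h import *
import pickle
o,h=st();pickle.dump(o,open('w4.pkl','wb'))
cv2.imwrite('pics/w4.png',arm.camera('wrist')[:,:,::-1])
c=cam('wrist',o);print(proj(c,[617.2,79,78.5]))
E
```

```text
t 8.35 p [616.6  78.8 161.6] head -1.4 F [-0.6 -0.5 -0.7] gap 0.3 j6 -0.1
[327.35885387 204.43363663]
```

View pics/w4.png

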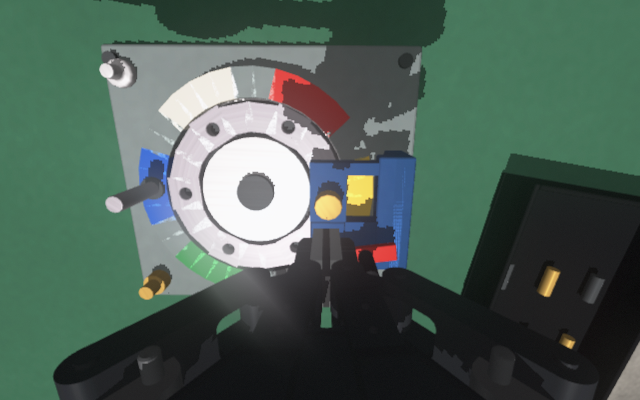

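```bash
python3 - <<'E'
from h import *
import pickle
def br(f,box):
    im=cv2.imread(f);h=cv2.cvtColor(im,cv2.COLOR_BGR2HSV)
    m=((h[...,0]>13)&(h[...,0]<30)&(h[...,1]>90)&(h[...,2]>100)).astype(np.uint8)
    x0,y0,x1,y1=box;q=np.zeros_like(m);q[y0:y1,x0:x1]=m[y0:y1,x0:x1]
    k,l,s,ce=cv2.connectedComponentsWithStats(q);i=1+np.argmax(s[1:,4]);return ce[i].round(2),s[i]
print(br('pics/scene0.png',(350,212,368,226)),br('pics/scene3.png',(350,212,368,226)))
print(br('pics/top0.png',(274,174,287,186)),br('pics/top3.png',(274,174,287,186)))
print(br('pics/w4.png',(312,185,342,225)))
c=cam('scene')
for z in(83,78.5,74):print(proj(c,[617,78.5,z]))
c=cam('wrist',pickle.load(open('w4.pkl','rb')))
for z in(83,78.5,74):print(proj(c,[617,78.5,z]))
E
```

```text
(array([358.17, 219.21]), array([354, 216,   9,   8,  53], dtype=int32)) (array([357.57, 220.55]), array([354, 217,   8,   9,  56], dtype=int32))
(array([280.44, 179.18]), array([277, 175,   8,   9,  57], dtype=int32)) (array([280.54, 177.96]), array([274, 174,  12,  10,  79], dtype=int32))
(array([327.81, 206.53]), array([315, 194,  27,  26, 535], dtype=int32))
[358.33843343 217.68901383]
[358.2830894  219.08638099]
[358.22805138 220.47602183]
[326.98232625 206.82260228]
[326.99002429 205.00492473]
[326.99742701 203.25698056]
```

```bash

python3 -m jog '[[30,0.5,0,0,0,0],[55,0.5,0,0,0,0],[64,0.5,0,0,0,0],[64,0.5,0,0,0,0]]'>/dev/null; python3 -c "
from h import *
go([617.2,78.2,90],-1.41)"
```

```text
t 8.8 p [616.9  78.9  99.2] head -1.4 F [-0.6  0.3  0.7] gap -0.2 j6 -0.1
row [9.2 0.2 0.7] turn_x 0.01
```

```bash

python3 -m jog '[[3,0,0.7,0,0,0],[4,0,0.7,0,0,0],[4,0,0.7,0,0,0]]'>/dev/null; cat > g.py <<'E'
from h import *
import sys
o,h=st(); sys.exit(1 if o['wrist_force'][2]>14 else 0)
E
python3 g.py || exit
python3 -m jog '[[0.7,0,0,0,0,0]]'>/dev/null;python3 g.py || exit;python3 -m jog '[[0.7,0,0,0,0,0]]'>/dev/null;python3 g.py || exit;python3 -m jog '[[0.7,0,0,0,0,0]]'>/dev/null;python3 g.py || exit;python3 -m jog '[[0.7,0,0,0,0,0]]'>/dev/null;python3 g.py || exit;python3 -m jog '[[0.7,0,0,0,0,0]]'>/dev/null;python3 g.py || exit;
```

```text
t 9.1 p [618.6  78.3  98.5] head -1.402 F [-0.   0.4  1.3] gap -0.2 j6 -0.1
t 9.2 p [618.6  78.3  97.6] head -1.402 F [ 0.2 -0.5  0.2] gap 0.0 j6 -0.1
t 9.3 p [618.3  78.3  96.4] head -1.402 F [0.4 0.1 0.3] gap 0.0 j6 -0.1
t 9.4 p [618.2  78.3  95.3] head -1.402 F [ 0.6  0.8 -0.7] gap 0.1 j6 -0.1
t 9.5 p [618.1  78.3  94.4] head -1.402 F [-1.1  0.5  0.5] gap 0.4 j6 -0.1
t 9.6 p [618.1  78.3  93.6] head -1.402 F [ 0.2  0.8 -0.6] gap -0.0 j6 -0.1
```

```bash

python3 -m jog '[[0.5,-0.7,0,0,0,0]]'>/dev/null;python3 g.py || exit;python3 -m jog '[[0.6,0,0,0,0,0]]'>/dev/null;python3 g.py || exit;python3 -m jog '[[0.6,0,0,0,0,0]]'>/dev/null;python3 g.py || exit;python3 -m jog '[[0.6,0,0,0,0,0]]'>/dev/null;python3 g.py || exit;python3 -m jog '[[0.6,0,0,0,0,0]]'>/dev/null;python3 g.py || exit;python3 -m jog '[[0.6,0,0,0,0,0]]'>/dev/null;python3 g.py || exit;python3 -m jog '[[0.6,0,0,0,0,0]]'>/dev/null;python3 g.py || exit;python3 -m jog '[[0.6,0,0,0,0,0]]'>/dev/null;python3 g.py || exit
```

```text
t 9.7 p [617.4  78.2  93.2] head -1.402 F [-0.5  0.8  1.5] gap -0.1 j6 -0.1
t 9.8 p [617.6  78.3  93.1] head -1.402 F [-0.5  0.9  2.9] gap -0.0 j6 -0.1
t 9.9 p [617.8  78.4  92.9] head -1.402 F [-0.8  1.4  5.1] gap -0.5 j6 -0.1
t 10.0 p [618.   78.4  92.8] head -1.402 F [-0.5  0.8  7.4] gap 0.1 j6 -0.1
t 10.1 p [618.2  78.5  92.7] head -1.402 F [-0.9  1.5  8.5] gap -0.1 j6 -0.1
t 10.2 p [618.4  78.6  92.7] head -1.402 F [-1.3  1.4 10.4] gap 0.1 j6 -0.1
t 10.3 p [618.5  78.7  92.5] head -1.402 F [-1.2  1.2 10.9] gap 0.3 j6 -0.1
t 10.4 p [618.6  78.8  92.2] head -1.401 F [-2.8  1.1 11.4] gap 0.4 j6 -0.1
```

```bash

python3 -m jog '[[0.5,0,0,0,0,0]]'>/dev/null;python3 g.py || exit;python3 -m jog '[[0.5,0,0,0,0,0]]'>/dev/null;python3 g.py || exit;python3 -m jog '[[0.5,0,0,0,0,0]]'>/dev/null;python3 g.py || exit;python3 -m jog '[[0.5,0,0,0,0,0]]'>/dev/null;python3 g.py || exit;python3 -m jog '[[0.5,0,0,0,0,0]]'>/dev/null;python3 g.py || exit;python3 -m jog '[[0.5,0,0,0,0,0]]'>/dev/null;python3 g.py || exit;python3 -m jog '[[0.5,0,0,0,0,0]]'>/dev/null;python3 g.py || exit;python3 -m jog '[[0.5,0,0,0,0,0]]'>/dev/null;python3 g.py || exit
```

```text
t 10.5 p [618.6  78.8  91.8] head -1.401 F [-1.4 -0.1 11.2] gap -0.1 j6 -0.1
t 10.6 p [618.6  78.8  91.4] head -1.401 F [-1.5  1.2 12.3] gap -0.3 j6 -0.1
t 10.7 p [618.6  78.9  91. ] head -1.401 F [-3.   1.8 12.6] gap 0.4 j6 -0.1
t 10.8 p [618.7  79.   90.7] head -1.401 F [-2.4  2.6 12.9] gap 0.1 j6 -0.1
t 10.9 p [618.7  79.   90.2] head -1.401 F [-2.2  1.5 13.4] gap -0.1 j6 -0.1
t 11.0 p [618.7  79.1  89.9] head -1.401 F [-2.6  3.1 13.7] gap -0.3 j6 -0.1
t 11.1 p [618.7  79.1  89.5] head -1.401 F [-3.1  2.1 14.3] gap 0.1 j6 -0.1
```

```bash
sed -i 's/>14/>18.5/' g.py
python3 -m jog '[[0.5,-0.2,0,0,0,0]]'>/dev/null;python3 g.py || exit;python3 -m jog '[[0.4,0,0,0,0,0]]'>/dev/null;python3 g.py || exit;python3 -m jog '[[0.4,0,0,0,0,0]]'>/dev/null;python3 g.py || exit;python3 -m jog '[[0.4,0,0,0,0,0]]'>/dev/null;python3 g.py || exit;python3 -m jog '[[0.4,0,0,0,0,0]]'>/dev/null;python3 g.py || exit;python3 -m jog '[[0.4,0,0,0,0,0]]'>/dev/null;python3 g.py || exit
```

```text
t 11.2 p [618.6  79.1  89.1] head -1.401 F [-2.2  2.6 15.1] gap -0.1 j6 -0.1
t 11.3 p [618.6  79.2  89. ] head -1.401 F [-2.4  3.2 16.7] gap -0.0 j6 -0.1
t 11.4 p [618.7  79.3  88.9] head -1.401 F [-3.4  2.5 17.9] gap 0.2 j6 -0.1
t 11.5 p [618.7  79.3  88.9] head -1.401 F [-4.8  2.6 18.5] gap -0.2 j6 -0.1
```

```bash

python3 -m jog '[[0.3,0,0,0,0,0],[0.3,0,0,0,0,0]]'>/dev/null;python3 g.py
python3 -m jog '[[-20,0,0,0,0,0],[-60,0,0,0,0,0],[-80,0,0,0,0,0],[-80,0,0,0,0,0]]' 0.2 >/dev/null
python3 - <<'E'
from h import *
import pickle
o,h=st();pickle.dump(o,open('w5.pkl','wb'))
for n in('scene','wrist'):cv2.imwrite(f'pics/{n}5.png',arm.camera(n)[:,:,::-1])
im=cv2.imread('pics/scene5.png');cv2.imwrite('pics/scene5c.png',cv2.resize(im[190:270,310:420],None,fx=6,fy=6,interpolation=cv2.INTER_CUBIC))
h=cv2.cvtColor(im,cv2.COLOR_BGR2HSV)
m=((h[...,0]>13)&(h[...,0]<30)&(h[...,1]>90)&(h[...,2]>100)).astype(np.uint8)
q=np.zeros_like(m);q[212:226,350:368]=m[212:226,350:368]
k,l,s,ce=cv2.connectedComponentsWithStats(q);i=1+np.argmax(s[1:,4]);print(ce[i],s[i])
E
```

```text
t 11.7 p [618.7  79.3  88.8] head -1.401 F [-5.2  2.3 18.7] gap 0.1 j6 -0.1
t 12.1 p [618.7  78.2 168.1] head -1.402 F [0.8 0.8 0.2] gap 33.9 j6 -0.1
[358.15384615 221.63461538] [355 218   8   8  52]
```

View pics/scene5c.png

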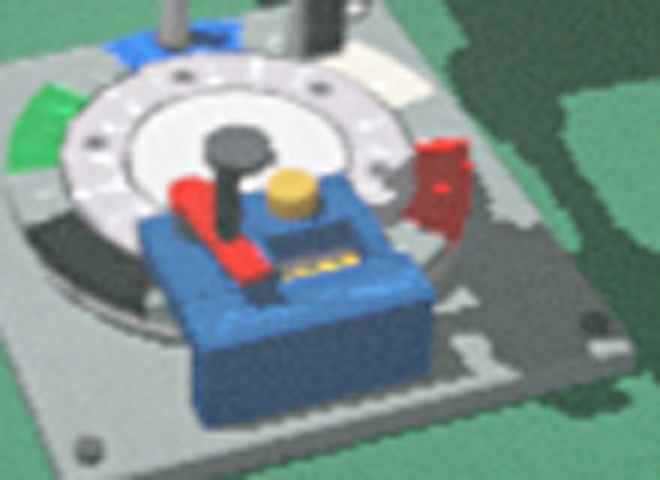

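View pics/wrist5.png

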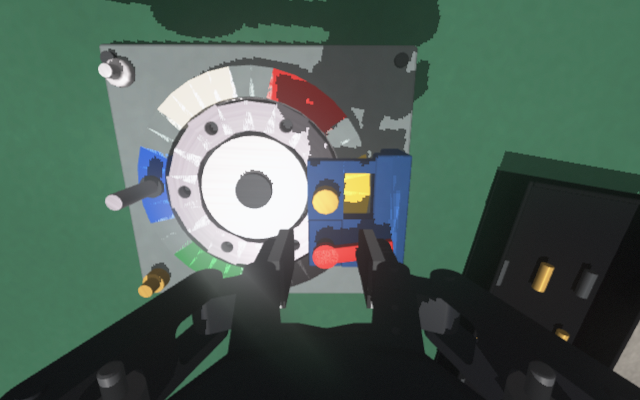

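```bash
python3 -c "
from h import *
go([653.5,43.6,150],-2.85)"
```

```text
t 12.2 p [617.2  78.1 163.2] head -1.402 F [-0.1 -0.1 -0.8] gap 34.3 j6 -0.1
row [13.2 30.  40.1] turn_x 1.448
```

```bash
python3 -m jog '[[0,10,10,0.14,0,0],[0,20,20,0.28,0,0],[0,30,40,0.42,0,0],[0,30,40,0.56,0,0],[0,30,40,0.7,0,0]]' 0.2 20 >/dev/null;python3 -m jog '[[0,0,0,0.14,0,0],[0,0,0,0.28,0,0],[0,0,0,0.42,0,0],[0,0,0,0.56,0,0],[0,0,0,0.7,0,0]]'>/dev/null;  python3 -m jog '[[0,0,0,0.05,0,0],[0,0,0,0.05,0,0]]'>/dev/null;python3 -c "
from h import *
go([653.5,43.6,135],-2.85)"
```

```text
t 13.4 p [652.6  43.7 160.7] head -2.852 F [-0.4 -0.2 -1.3] gap 34.2 j6 1.3
row [25.7  0.3 -0.9] turn_x -0.002
```

```bash
python3 -m jog '[[15,0,-0.5,0,0,0],[20,0,-0.5,0,0,0],[20,0,-0.5,0,0,0]]'>/dev/null;python3 - <<'E'
from h import *
import pickle
o,h=st()
cv2.imwrite('pics/w6.png',arm.camera('wrist')[:,:,::-1])
c=cam('wrist',o);print(proj(c,[653.5,43.6,114]),proj(c,o['ee_pos']-[0,0,-5]))
E
```

```text
t 13.7 p [652.9  43.9 140.5] head -2.851 F [ 0.8 -0.1 -1. ] gap 33.9 j6 1.3
[325.76988178 233.87266897] [324.77430411 261.78872694]
```

View pics/w6.png

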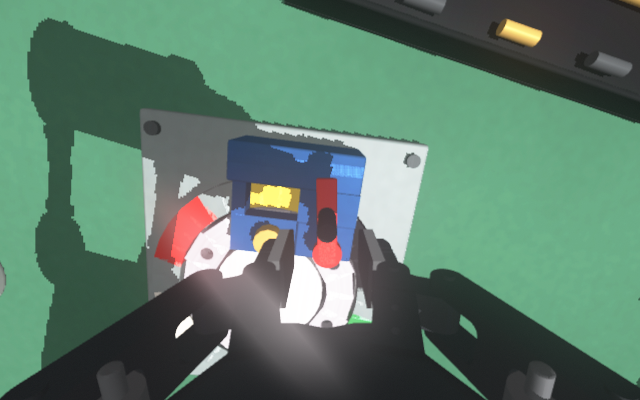

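```bash
python3 -m jog '[[20,0,-0.5,0,0,0],[37,0,-0.5,0,0,0],[37,0,-0.5,0,0,0]]'>/dev/null;python3 -m jog '[[0,0,0,0,0,0],[0,0,0,0,0,0],[0,0,0,0,0,0],[0,0,0,0,0,0]]' 1 20 >/dev/null; python3 -c "
from h import *
o,h=st()
d=o['ee_pos'][:2]-[624.6,35.1];print(np.hypot(*d),np.arctan2(d[1],d[0]))"
```

```text
t 14.45 p [654.7  44.  107.2] head -2.852 F [-0.5  0.6 -0.7] gap 11.4 j6 1.3
31.358259324470126 0.2878942368763084
```

```bash
cat > k.py <<'E'
from h import *
o,h=st()
d=o['ee_pos'][:2]-[624.6,35.1];print(np.hypot(*d).round(1),'bar ang',(np.arctan2(d[1],d[0])-.16).round(3))
E
python3 -m jog '[[0,-4.2,0.3,-0.14,0,0],[0,-8.3,1.2,-0.28,0,0],[0,-12.2,2.6,-0.42,0,0],[0,-15.9,4.6,-0.56,0,0],[0,-19.3,7.1,-0.7,0,0]]'>/dev/null;python3 k.py
```

```text
t 14.95 p [642.2  60.7 107.2] head -2.146 F [-2.3  0.8 -0.5] gap 10.9 j6 0.62
31.1 bar ang 0.81
```

```bash

python3 -m jog '[[0,-3,0.1,-0.1,0,0],[0,-6,0.6,-0.2,0,0],[0,-8.9,1.3,-0.3,0,0],[0,-11.7,2.4,-0.4,0,0]]'>/dev/null;python3 k.py
python3 -m jog '[[0,-3,0.1,-0.1,0,0],[0,-6,0.6,-0.2,0,0],[0,-8.9,1.3,-0.3,0,0]]'>/dev/null;python3 k.py
```

```text
t 15.35 p [630.9  65.4 107.2] head -1.747 F [-1.9  1.4 -0.7] gap 11.0 j6 0.23
30.9 bar ang 1.205
t 15.65 p [621.8  65.8 107.2] head -1.447 F [-2.1  0.8 -0.3] gap 10.8 j6 -0.07
30.8 bar ang 1.503
```

Force stays at about 2 N, so the bar is passing over the head freely. A little more, then let go and check.

```bash

python3 -m jog '[[0,-1,0,-0.03,0,0],[0,-2,0.1,-0.06,0,0],[0,-2,0.1,-0.06,0,0]]'>/dev/null;python3 k.py
python3 -m jog '[[0,0,0,0,0,0],[0,0,0,0,0,0],[0,0,0,0,0,0],[-30,0,0,0,0,0],[-80,0,0,0,0,0]]' 0.2 >/dev/null
python3 -m jog '[[-60,0,-30,0,0,0],[-100,0,-30,0,0,0],[-100,0,-30,0,0,0],[-100,0,-30,0,0,0]]' >/dev/null
python3 - <<'E'
from h import *
import pickle
o,h=st();pickle.dump(o,open('w7.pkl','wb'))
for n in('scene','wrist'):cv2.imwrite(f'pics/{n}7.png',arm.camera(n)[:,:,::-1])
im=cv2.imread('pics/scene7.png');cv2.imwrite('pics/scene7c.png',cv2.resize(im[170:280,280:430],None,fx=5,fy=5,interpolation=cv2.INTER_CUBIC))
E
```

```text
t 15.95 p [619.8  65.5 107.2] head -1.391 F [-2.7  2.   1.4] gap 11.0 j6 -0.13
30.7 bar ang 1.567
t 16.85 p [615.5  94.7 289.6] head -1.392 F [ 0.7 -0.5 -0.1] gap 34.1 j6 -0.08
```

View pics/scene7c.png

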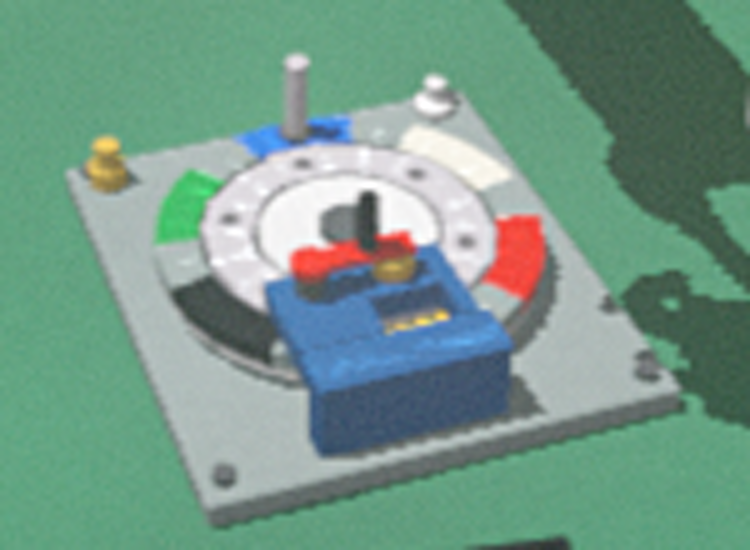

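View pics/wrist7.png

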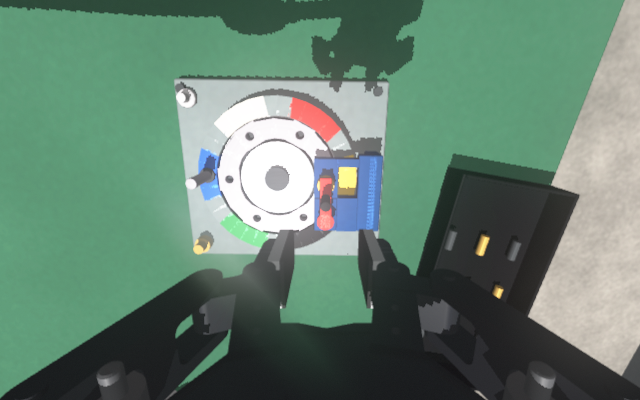

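```bash
python3 - <<'E'
from h import *
import pickle
o=pickle.load(open('w7.pkl','rb'));c=cam('wrist',o)
im=cv2.imread('pics/wrist7.png');cv2.imwrite('pics/w7c.png',cv2.resize(im[140:245,180:395],None,fx=3.6,fy=3.6,interpolation=cv2.INTER_CUBIC))
ax=onz(c,277,178,42);peg=onz(c,191,184,90);post=onz(c,325,205,114);piv=onz(c,325.5,222.5,84)
y=lambda a,b:np.arctan2(*(b-a)[1::-1])
print(ax,peg,post,piv,'peg yaw',y(peg,ax),'bar',y(piv,post)-.16,np.linalg.norm((post-piv)[:2]))
print('dark grey',st())
E
```

```text
[555.73431885  68.34021167  42.        ] [464.47017027  55.48583976  90.        ] [620.76933935  65.13808725 114.        ] [627.12634538  33.59678673  84.        ] peg yaw 0.13992753364414984 bar 1.6096774665587206 32.17553673966796
t 16.95 p [614.7  94.1 284.9] head -1.392 F [-0.3  1.3  0.6] gap 34.4 j6 -0.08
dark grey ({'clock': 16.95, 'qpos': array([ 9.74002076e-02,  1.65519379e-01,  1.07952999e+00, -2.56362176e-04,
        1.89844532e+00, -8.12678939e-02]), 'dq': array([-0.00513909,  0.01429404,  0.03275158,  0.00029996,  0.00019043,
       -0.00197868]), 'joint_torque': array([ 2.63459142e-01, -5.12053943e+01, -4.35846484e+01,  1.58374454e-02,
        4.38626495e-02,  3.20235369e-03]), 'ee_pos': array([614.66752872,  94.141027  , 284.93327192]), 'tool_rot': array([[-1.86942542e-03,  9.84094097e-01,  1.77638155e-01],
       [-4.26540421e-04,  1.77637665e-01, -9.84095868e-01],
       [-9.99998162e-01, -1.91546369e-03,  8.76755446e-05]]), 'wrist_force': array([-0.31826265,  1.3059942 ,  0.56705126]), 'moment': array([-0.00856826,  0.02091088, -0.01544245]), 'finger_gap': 34.39591961542839}, np.float64(-1.392210412418495))
```

View pics/w7c.png

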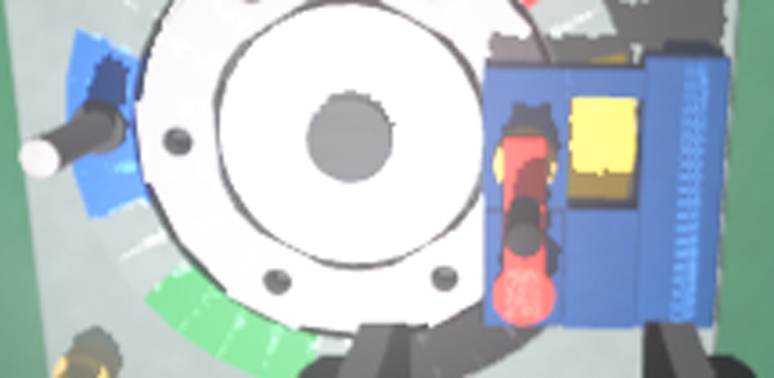

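The picture shows the bar centred over the pin's head (post at pixel (325, 205)), yellow filling the window, and the fingers well clear, so I'm handing in.

```bash
python3 -m jog '[[0,0,0,0,0,0],[0,0,0,0,0,0],[0,0,0,0,0,0]]'; python3 -c "
from station import arm
print(arm.sign_off())"
```

```text
clock: 17.25
ee_pos: [614.5, 94.2, 285.1]
tool_rot: [[-0.002, 0.984, 0.178], [-0.0, 0.178, -0.984], [-1.0, -0.002, -0.0]]
wrist_force: [-0.1, 0.7, 0.1]
finger_gap: 34.3
the job is handed in; nothing more can be done
None
```

I finished the sequence and handed the job in at 17.25 s of the 64 s. The sign-off gave no verdict.

- **Wheel:** I turned it anticlockwise by the peg until it went hard. The tangential force rose from about 4 N to 7.6 N, then I backed off slightly. The last picture puts the wheel at about -0.02 rad, with yellow filling the window.
- **Pin:** The scene camera confirmed the drop: the head moved 1.34 px against 1.4 px expected. I pressed it about 4.4 mm further until it stopped, with a peak vertical force of about 18.7 N. The pictures show its head resting on the bracket.
- **Keeper:** I swung the bar closed with a resistance of about 2–3.5 N, and it passed over the pin's head freely. Its angle measured 1.57 rad from the arm and 1.61 rad from the camera, a disagreement within calibration error. Both meet the limit.
- **End state:** The gripper is open and raised about 200 mm clear. I did not knowingly touch any of the things to be left alone. In the last pictures the fitting and piston look unmoved; I did not re-check the cup, jar or housing.

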